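# Start the oil filler cap on its thread

### The job

The oil filler cap on one of the aluminium rocker covers only rests on top of its thread and stands proud. Without lifting it off, first turn it backward (anticlockwise from above) until it drops into the thread, and only then forward (clockwise) until it is fully home, flat against the neck and close to its stop; then let go.

Things in the scene. Friction and masses are not known exactly. Their poses are not given: they have to be found in the camera images.
- wing (a point): Centre (half-way up) of the wing grip of the loose black cap: a bar 60 mm long (x), 14 thick (y), 28 tall (z up) on a disc 68 across, 6 thick; this point is 14 mm above the disc's top. Cap about 120 g, kept central by a plug. Point's height over the neck's mouth: 38 mm at the start, 25 dropped, 21 home. It sinks by its own weight only if the fingers stand loosely astride the wing or follow it down.
- wing_end (a point): Middle of the wing's end face at its pointer end (a small nib sticks out of the disc's rim there): 30 mm from wing along the wing's x, same height. Pointer angle = its direction about the vertical from neck's x axis, anticlockwise positive; between -65 and -38 degrees at the start.
- neck (a point): Centre of the mouth of the filler neck, 68 mm across, 105 mm above the bench. z up; x points to a pair of ribs on the neck's outside, along the cover. The cap drops 13 mm when its pointer comes back to about -20 degrees and then has room to about +20 (a stop there). Turned forward from there it sinks 4 mm more, full depth at about -60, solid stop at about -84; a single rib marks -80.
- cover: The cast aluminium rocker cover with the loose cap, fixed, 260 x 120 mm, 65 mm high without its neck. Origin on the bench under the neck's centre, axes as neck; it reaches 190 mm along +x and 70 mm along -x from there. A like cover and a white tank stand beside it with caps fully on.
Mind the look-alikes: they are no part of the job. What is meant by the part that bears wing is not purple, and is the larger of those in its own colour.

How it is judged:
By the outcome, as a careful person would: the job done as asked, in the order asked, and still so for the second after the job is handed in, with the robot touching nothing.
It also fails if it takes over 48 s, if anything falls off the work surface, if the arm or the gripper's body presses on something with over 40 N, if the wrist force passes 120 N, or if a joint passes its speed limit or range.

### The arm

A 6-joint arm with a two-finger parallel gripper is mounted at the origin on the work surface. World frame = base frame: x ahead of the robot, y to its left, z up, the work surface at z = 0. Lengths are in m, angles in degrees, forces in N, time in s.
With the tool pointing down it reaches from about 0.325 to 0.85 m from the base axis. Payload 15.5 kg.
Tool frame: the origin (TCP) lies midway between the tips of the shut fingers; the grasp point (between the pads) lies 19 mm behind it; z points along the fingers, y is the direction in which the jaws open and shut (so a half turn about z gives the same grasp; the last joint's range is limited). The gripper opens to 91 mm and grips with 3 to 60 N. Pads are 32 mm wide; open, the fingers measure 118 mm over their backs; the gripper's body (76 mm by 178 mm) begins 60 mm behind the grasp point.
Start: joints at [66.893, 28.281, 77.091, -0, 74.628, -5.472], TCP at [0.189, 0.596, 0.179] pointing down, gripper open.
Joint ranges: [-166.48, 166.48], [-47.26, 123.95], [12.59, 153.08], [-70.14, 250.14], [6.76, 159.57], [-176.63, 176.63]. Speed limits (degrees/s): [108.29, 108.29, 147.25, 172.46, 172.46, 172.46].

### API

Orientations are given as [roll, pitch, yaw] about the fixed x, y, z axes, in that order (R = Rz(yaw) Ry(pitch) Rx(roll)).
In Python, from workcell import bot gives the robot as it stands.
- The arm moves only by the tool jog_arm, never from a script. Its argument "plan" is a list of rows, each a list of 5 numbers: the shift along the tool's x, y, z in cm, then the turn about the tool's z in degrees, then the closure, from 0 (fully open) to 1 (shut). A call has 1 to 12 rows; each row shifts and turns the pose as measured when the row begins, along the tool's axes as they then stand; what a row does not reach is not made up. A row lasts 1/12 s, in which the tool goes at most 41.7 mm and 7.16 degrees, less where a joint would pass 70% of its speed; a pose out of reach is approached as far as the arm can. A call with a gripper value outside its range is refused whole. The fingers move at their own pace and stop on an object; "grip_force" is the grip in N (left out, the last holds). Time passes only in rows, so rows that do not move let the fingers close. It gives the time, the measured TCP pose, the force and the opening at its end, in the units of the state.
- bot.sense(): the state, without advancing time (a new reading comes with each control period).
- bot.snapshot(name): name is "side" or "top"; returns the picture (384x512x3 uint8, red, green, blue); there is no depth.
- bot.camera_info(name): a dict with "fx", "fy", "cx", "cy" (pixels), "k1" (the pictures are not rectified: a ray, as slopes to the right and down, at radius r is drawn at 1 + k1 r^2 times it, then the intrinsics apply), "pose" (4x4, takes a point from camera to world coordinates). Camera axes: x right, y down, z forward; pixel columns grow to the right and rows downward; lengths in m; the calibration is good to about 2 mm. A picture is of the moment at which its call begins. camera_info takes no time and is no camera call.
- bot.sign_off(): hands the job in, once; it reports no verdict.
The state is a dict: "time": time; "joint_positions": joint angles; "joint_vel": joint speeds; "tau": joint torques, N m; "tool_pos": TCP position; "orientation": TCP orientation; "ft_force": force on the tool from outside, world axes, zero at the start; "moment": the same for the moment, N m; "width": finger opening in m.
Only numpy, scipy, OpenCV 4.12 (cv2) and the standard library are available. Lean on these libraries where they do the work, as an engineer would, in place of code of your own. Each camera call takes 0.05 s, during which the arm holds its last target.

## Working session

There is one attempt and no reset: what is moved stays moved. The work goes in short steps, Python scripts to look and compute and a tool call to move; the robot and the scene stay as the last step left them, time stands still between calls to the robot, and variables do not carry over. Pictures are saved under pics/ and viewed, and the job is handed in when it is done.

Besides the shell and the picture viewer there is one more tool, called after "Emit:" as name([rows], argument=value, ...), one row to a line, values as JSON. jog_arm: Moves the arm, as the interface text tells. Its arguments: {"type":"object","properties":{"plan":{"type":"array","items":{"type":"array","items":{"type":"number"}}},"grip_force":{"type":"number"}},"required":["plan"]}

```bash
mkdir -p pics; ls; python3 - <<'E'
from workcell import bot
import cv2
for n in("top","side"):
    cv2.imwrite(f"pics/{n}0.png",bot.snapshot(n)[:,:,::-1]); print(n,bot.camera_info(n))
print(bot.sense())
E
```

```text
pics
top {'fx': 496.838562103074, 'fy': 496.838562103074, 'cx': 257.0151223734, 'cy': 186.05210454133555, 'k1': 0.019685296326524767, 'pose': array([[-0.02987601, -0.998486  ,  0.04618586,  0.38823162],
       [-0.99936027,  0.03074711,  0.01826659,  0.06855339],
       [-0.01965902, -0.04561058, -0.99876584,  1.38934423],
       [ 0.        ,  0.        ,  0.        ,  1.        ]])}
side {'fx': 494.35559083139816, 'fy': 494.35559083139816, 'cx': 260.4804092479213, 'cy': 186.06499526103545, 'k1': -0.14688719785535817, 'pose': array([[ 0.72038696, -0.34806523,  0.59991101, -0.30609625],
       [-0.69356527, -0.36543195,  0.62082744, -0.70938067],
       [ 0.0031382 , -0.86331344, -0.50465836,  0.77485729],
       [ 0.        ,  0.        ,  0.        ,  1.        ]])}
{'time': 0.1, 'joint_positions': array([ 6.68921332e+01,  2.83115256e+01,  7.71235476e+01, -1.35715064e-04,
        7.46275580e+01, -5.47070535e+00]), 'joint_vel': array([-0.05255248, -0.06424664,  0.00732154, -0.00135474, -0.05601384,
       -0.10409422]), 'tau': array([ 6.46547596e-05, -8.80229759e+01, -3.82545698e+01,  7.04919454e-02,
        4.81653423e-02, -1.14360748e-04]), 'tool_pos': array([0.18920671, 0.59527925, 0.17879592]), 'orientation': array([-1.79937642e+02, -5.84082932e-03,  1.62362871e+02]), 'ft_force': array([-1.35307462,  1.06189422, -0.19688662]), 'moment': array([0.02496222, 0.01137129, 0.06576139]), 'width': 0.09124557206912227}
```

```bash
sleep 1
```

```text
(no output)
```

View pics/top0.png

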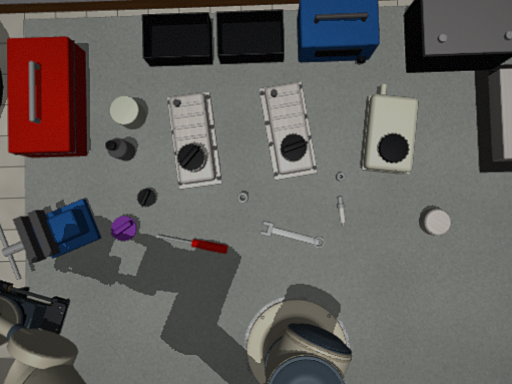

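View pics/side0.png

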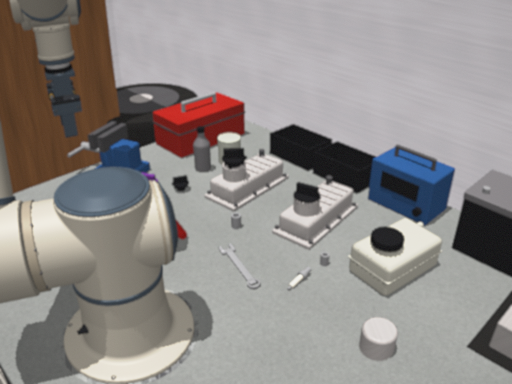

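```bash
python3 - <<'E'
import cv2,numpy as np
t=cv2.imread("pics/top0.png");s=cv2.imread("pics/side0.png")
def c(im,x,y,w,h,f): return cv2.resize(im[y:y+h,x:x+w],None,fx=f,fy=f,interpolation=cv2.INTER_CUBIC)
a=np.hstack([c(t,155,80,75,110,5),c(t,252,80,75,110,5)])
cv2.imwrite("pics/c1.png",a)
b=np.hstack([c(s,200,135,95,75,4),c(s,270,165,95,75,4)])
cv2.imwrite("pics/c2.png",b)
E
```

```text
(no output)
```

View pics/c1.png

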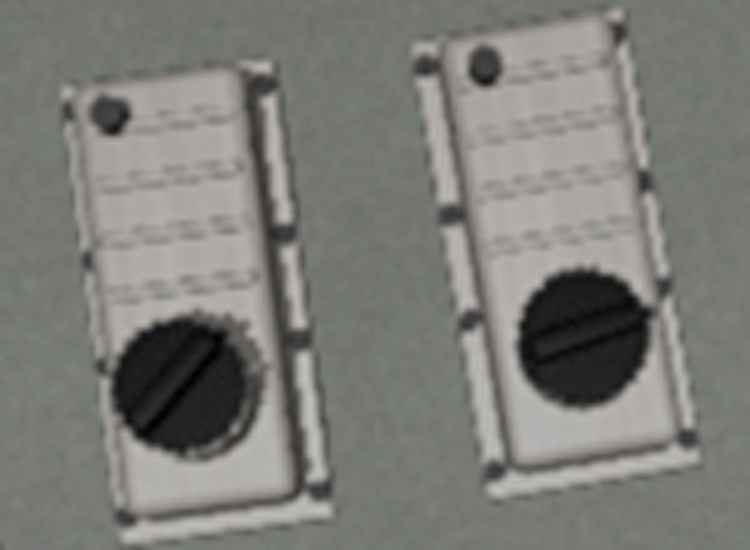

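View pics/c2.png

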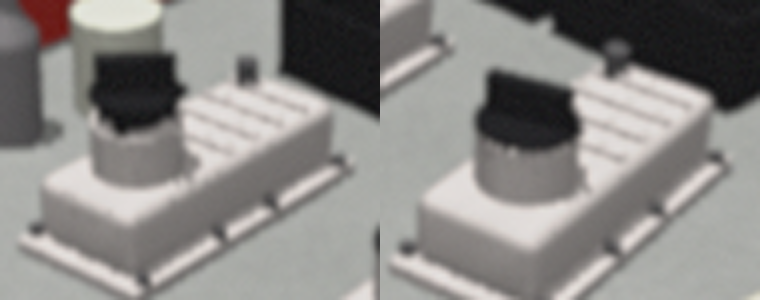

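```bash
cat >h.py <<'E'
import cv2,numpy as np
from workcell import bot
def ray(n,uv):
    c=bot.camera_info(n); P=np.array(c['pose'])
    K=np.array([[c['fx'],0,c['cx']],[0,c['fy'],c['cy']],[0,0,1]])
    d=cv2.undistortPoints(np.array(uv,float).reshape(-1,1,2),K,np.array([c['k1'],0,0,0,0.]))[:,0]
    return P[:3,3],np.c_[d,np.ones(len(d))]@P[:3,:3].T
def onz(n,uv,z):
    o,d=ray(n,uv); return o+d*((z-o[2])/d[:,2])[:,None]
def proj(n,X):
    c=bot.camera_info(n); P=np.linalg.inv(np.array(c['pose']))
    K=np.array([[c['fx'],0,c['cx']],[0,c['fy'],c['cy']],[0,0,1]])
    return cv2.projectPoints(np.array(X,float).reshape(-1,1,3),cv2.Rodrigues(P[:3,:3])[0],P[:3,3],K,np.array([c['k1'],0,0,0,0.]))[0][:,0]
E
python3 - <<'E'
from h import *
t=cv2.imread("pics/top0.png");g=cv2.cvtColor(t,cv2.COLOR_BGR2GRAY)
for (x,y,w,h) in((165,130,55,55),(265,122,55,50)):
    m=(g[y:y+h,x:x+w]<60).astype(np.uint8)
    n,l,st,ce=cv2.connectedComponentsWithStats(m);i=1+st[1:,4].argmax()
    cn=max(cv2.findContours((l==i).astype(np.uint8),0,2)[0],key=len)
    print(st[i],ce[i]+[x,y],cv2.fitEllipse(cn),cv2.minEnclosingCircle(cn)); (u,v),r=cv2.minEnclosingCircle(cn)
    print(onz("top",[[u+x,v+y],list(ce[i]+[x,y])],.129))
# cover light mask left
m=cv2.inRange(g,135,255)
m[:, :155]=0;m[:,232:]=0;m[:80]=0;m[195:]=0
cn=max(cv2.findContours(m,0,2)[0],key=cv2.contourArea)
r=cv2.minAreaRect(cn);print(r); b=cv2.boxPoints(r);print(b);q=onz("top",b,.03);print(q)
for i in range(4):
    d=q[i]-q[i-1];print(np.linalg.norm(d),np.degrees(np.arctan2(d[1],d[0])))
z=t[128:188,162:222].astype(float)
z=np.clip((z-0)*3.5,0,255).astype(np.uint8)
cv2.imwrite("pics/w.png",cv2.resize(z,None,fx=10,fy=10,interpolation=cv2.INTER_CUBIC))
E
```

```text
[ 13  14  26  27 533] [190.56097561 156.52345216] ((25.56941795349121, 26.567106246948242), (24.783798217773438, 25.728960037231445), 59.54804611206055) ((25.889312744140625, 26.270992279052734), 13.729554176330566)
[[0.52777019 0.25806681 0.129     ]
 [0.5271502  0.25892182 0.129     ]]
[ 16  12  26  27 531] [293.13182674 147.01883239] ((28.169574737548828, 24.979595184326172), (24.581825256347656, 26.046369552612305), 30.739789962768555) ((28.5625, 25.125), 13.452127456665039)
[[ 0.54276748 -0.00433531  0.129     ]
 [ 0.54307432 -0.00325048  0.129     ]]
((188.0538787841797, 124.43077087402344), (59.66070556640625, 35.473934173583984), 82.87498474121094)
[[166.75388   97.03077 ]
 [201.95389   92.630775]
 [209.35388  151.83078 ]
 [174.15387  156.23077 ]]
[[0.70537582 0.33585027 0.03      ]
 [0.71439167 0.23797154 0.03      ]
 [0.54937942 0.22174636 0.03      ]
 [0.54030202 0.31911509 0.03      ]]
0.16591993573503058 5.7888670451031095
0.09829308342405219 -84.73719822132419
0.1658080114987385 -174.3843227377044
0.09779093728025072 95.32612318849768
```

```bash
sleep 3
```

```text
(no output)
```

View pics/w.png

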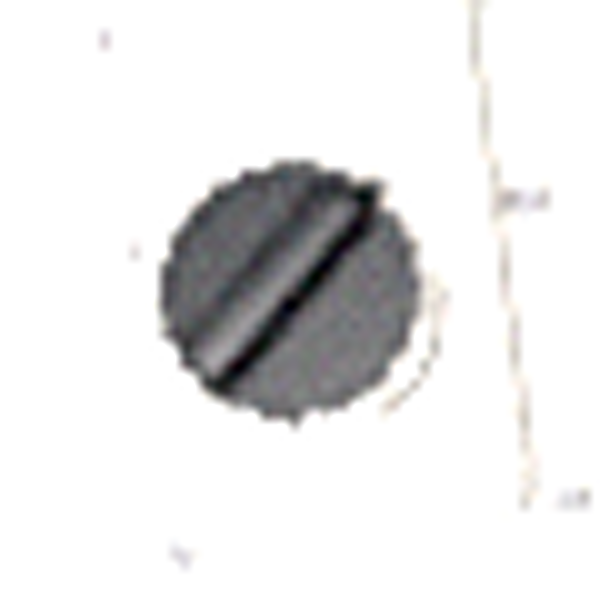

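```bash
cat >>h.py <<'E'
from scipy.spatial.transform import Rotation as Ro
def delta(target,yaw=None,s=None):
    s=s or bot.sense(); R=Ro.from_euler('xyz',s['orientation'],degrees=True).as_matrix()
    d=R.T@(np.array(target)-s['tool_pos'])*100
    print('tool cm',d.round(2),'turn',None if yaw is None else -((yaw-s['orientation'][2]+180)%360-180))
E
python3 - <<'E'
from h import *
print(onz("top",[[189.55,156.05],[162+37.5-.45,128+21.5-.45],[162+22.5-.45,128+38.5-.45]],.157))
p=onz("top",[[162+37.5-.45,128+21.5-.45],[162+22.5-.45,128+38.5-.45]],.129);d=p[0]-p[1];print(np.degrees(np.arctan2(d[1],d[0])))
c=np.array([.527,.2585,0]);u=np.array([np.cos(np.radians(-43)),np.sin(np.radians(-43)),0])*.03
print(proj("side",[c+u+[0,0,.157],c-u+[0,0,.157],c+[0,0,.105],c+[0,0,.129]]))
s=cv2.imread("pics/side0.png")[140:200,205:265].astype(float)
cv2.imwrite("pics/ws.png",cv2.resize(np.clip(s*2,0,255).astype(np.uint8),None,fx=10,fy=10,interpolation=cv2.INTER_CUBIC))
delta([.527,.2585,.25],137)
E
```

```text
[[0.52532963 0.25719142 0.157     ]
 [0.54211303 0.23301063 0.157     ]
 [0.50073798 0.27153055 0.157     ]]
-42.95334975678417
[[245.42337095 147.47075452]
 [224.45484913 147.58229146]
 [235.3321504  163.61885333]
 [235.15074246 156.26044077]]
tool cm [-42.39 -21.87  -7.1 ] turn 25.362871461778838
```

```bash
sleep 3
```

```text
(no output)
```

View pics/ws.png

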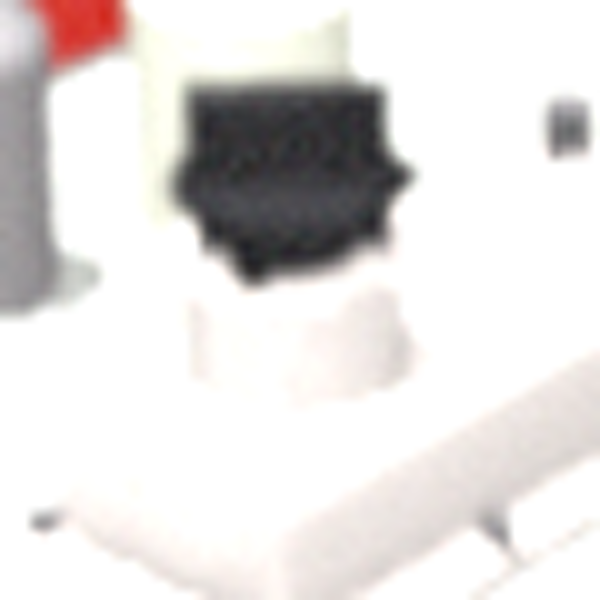

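Candidates: left-cover cap at top px (191,157), stands proud with wing at about −49° and nib at (199,147); right-cover cap (293,148), flush at about −80°; tank cap (393,148); small black cap (147,197); purple cap (123,228). The close crops confirm the left cap as the loose one: its disc is clearly above the neck, and the nib is upper right.

Emit:
jog_arm([
  [0,0,-3.5,0,0],
  [0,0,-3.5,0,0],
  [-3.6,-1.85,0,0,0],
  [-3.6,-1.85,0,0,0],
  [-3.6,-1.85,0,0,0],
  [-3.6,-1.85,0,0,0],
  [-3.6,-1.85,0,0,0],
  [-3.6,-1.85,0,0,0],
  [-3.6,-1.85,0,0,0],
  [-3.6,-1.85,0,0,0],
])

```text
time: 0.93
tool_pos: [0.4202, 0.3631, 0.2493]
orientation: [-179.7, -0.1, 163.0]
ft_force: [1.0, 1.2, -0.8]
width: 0.0914
```

```bash
python3 - <<'E'
from h import *
s=bot.sense();print(s['tool_pos'],s['orientation'],s['width'])
delta([.526,.2575,.2],137)
E
```

```text
[0.42016372 0.36311145 0.24926993] [-1.79687059e+02 -1.09224154e-01  1.63024282e+02] 0.09137327750003389
tool cm [-13.22  -6.98   4.94] turn 26.024281746029374
```

Emit:
jog_arm([
  [-3.3,-1.75,0,0,0],
  [-3.3,-1.75,0,0,0],
  [-3.3,-1.75,0,0,0],
  [-2.2,-1.2,0,0,0],
  [0,0,1.5,6.5,0],
  [0,0,1.5,6.5,0],
  [0,0,1,6.5,0],
  [0,0,1,6.5,0],
  [0,0,0,0,0],
])

```text
time: 1.68
tool_pos: [0.5267, 0.2507, 0.1954]
orientation: [-179.5, 0.1, 135.4]
ft_force: [-0.5, -0.0, -0.7]
width: 0.0911
```

```bash
python3 - <<'E'
from h import *
s=bot.sense();print(s['tool_pos'],s['orientation'],s['width'])
delta([.526,.2575,.133],137)
E
```

```text
[0.52665289 0.25068776 0.19543675] [-1.79517624e+02  9.37900117e-02  1.35419492e+02] 0.09105627359719451
tool cm [0.53 0.49 6.24] turn -1.5805084121141135
```

Emit:
jog_arm([
  [0.5,0.5,1,-1.5,0],
  [0,0,1.5,0,0],
  [0,0,0,0,0],
])

```text
time: 1.93
tool_pos: [0.5266, 0.2587, 0.1694]
orientation: [-179.5, 0.1, 137.8]
ft_force: [-1.1, -0.6, 0.1]
width: 0.0912
```

```bash
python3 - <<'E'
from h import *
for n in("top","side"): cv2.imwrite(f"pics/{n}1.png",bot.snapshot(n)[:,:,::-1])
s=bot.sense();print(s['tool_pos'],s['orientation'],s['width'])
delta([.526,.2575,.133],137)
t=cv2.imread("pics/top1.png");S=cv2.imread("pics/side1.png")
f=lambda a:cv2.resize(a,(390,390),interpolation=2)
cv2.imwrite("pics/m1.png",np.hstack([f(t[110:210,140:240]),f(S[90:190,185:285])]))
E
```

```text
[0.52764641 0.25908184 0.17171936] [-1.79676679e+02  1.44169371e-01  1.37690587e+02] 0.0913147902322575
tool cm [ 0.03 -0.21  3.87] turn 0.690586541480485
```

```bash
sleep 3
```

```text
(no output)
```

View pics/m1.png

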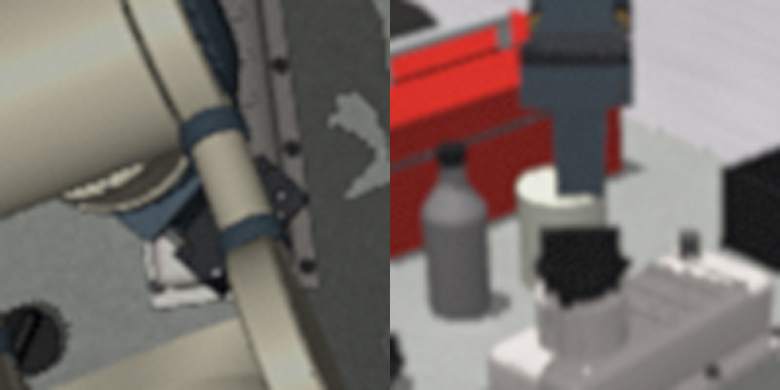

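Side view: finger at crop x≈580, centred over the wing (540–620). The top view is blocked by the arm. I'm going down now.

Emit:
jog_arm([
  [0,-0.2,1.5,0.5,0],
  [0,0,1.5,0,0],
  [0,0,0.6,0,0],
  [0,0,0,0,0.5],
  [0,0,0,0,0.6],
  [0,0,0,0,0.7],
  [0,0,0,0,0.72],
  [0,0,0,0,0.72],
], grip_force=5)

```text
time: 2.7
tool_pos: [0.5299, 0.2601, 0.1419]
orientation: [179.8, 0.4, 137.8]
ft_force: [0.1, -1.0, 0.2]
width: 0.0608
```

```bash
python3 - <<'E'
from h import *
S=bot.snapshot("side")[:,:,::-1]
s=bot.sense();print(s['tool_pos'],s['orientation'],s['width'],s['ft_force'],s['moment'])
delta([.526,.2575,.133],137)
cv2.imwrite("pics/m2.png",cv2.resize(S[110:190,195:275],(600,600),interpolation=2))
E
```

```text
[0.5299473  0.26017689 0.1419209 ] [179.80832196   0.4022708  137.83477283] 0.056772768159638824 [-0.12869169 -0.43419258 -0.11895229] [-0.03447977  0.01842519  0.07847743]
tool cm [ 0.12 -0.47  0.89] turn 0.8347728335926945
```

```bash
sleep 3
```

```text
(no output)
```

View pics/m2.png

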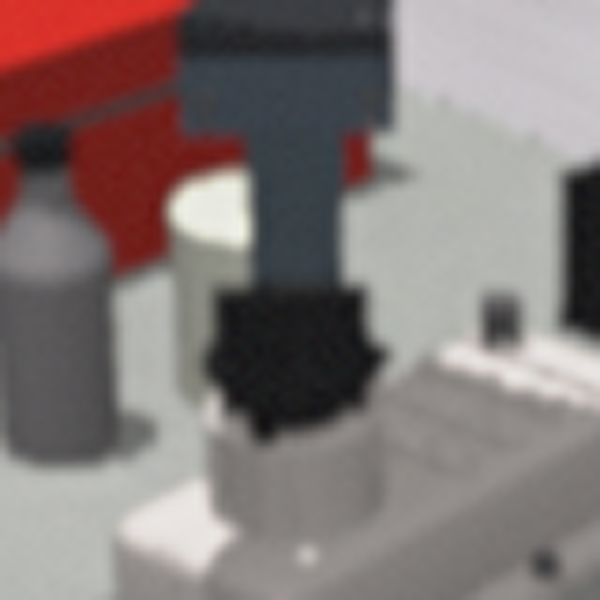

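```bash
python3 - <<'E'
from h import *
S=cv2.imread("pics/m2.png").astype(float)
cv2.imwrite("pics/m2b.png",np.clip(S[200:500,100:500]*4,0,255).astype(np.uint8))
o=np.array([.5299,.2602,.1419]); y=np.radians(47); j=np.array([np.cos(y),np.sin(y),0])
print((proj("side",[o-j*.029,o+j*.029,o-j*.029+[0,0,.05]])-[195,110])*7.5)
E
```

```text
[[300.9673164  347.30401056]
 [305.24211688 280.2436036 ]
 [298.03948835 226.96795819]]
```

```bash
sleep 3
```

```text
(no output)
```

View pics/m2b.png

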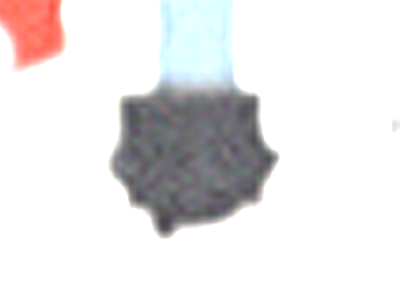

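```bash
python3 - <<'E'
from h import *
y=np.radians(47); j=np.array([np.cos(y),np.sin(y),0])
o=np.array([.5276,.2591,.1717])
print("m1 crop (minus390)",(proj("side",[o-j*.045,o,o+j*.045,o-j*.045+[0,0,.079]])-[185,90])*3.9)
print("init",proj("side",[[.1892,.5953,.1788]]))
S=bot.snapshot("side")[:,:,::-1];s=bot.sense();print(s['tool_pos'],s['width'])
cv2.imwrite("pics/m3.png",cv2.resize(np.clip(S[60:190,160:290]*1.8,0,255).astype(np.uint8),(598,598),interpolation=2))
T=bot.snapshot("top")[:,:,::-1]
cv2.imwrite("pics/m3t.png",cv2.resize(np.clip(T[110:210,140:240]*1.8,0,255).astype(np.uint8),(600,600),interpolation=2))
E
```

```text
m1 crop (minus390) [[192.52784381 232.83417062]
 [194.39149696 205.70032489]
 [196.15917958 180.05223215]
 [189.99583124 130.0030387 ]]
init [[ 71.9673554  139.93202828]]
[0.52986461 0.26008825 0.14172501] 0.05267042023111527
```

```bash
sleep 3
```

```text
(no output)
```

View pics/m3.png

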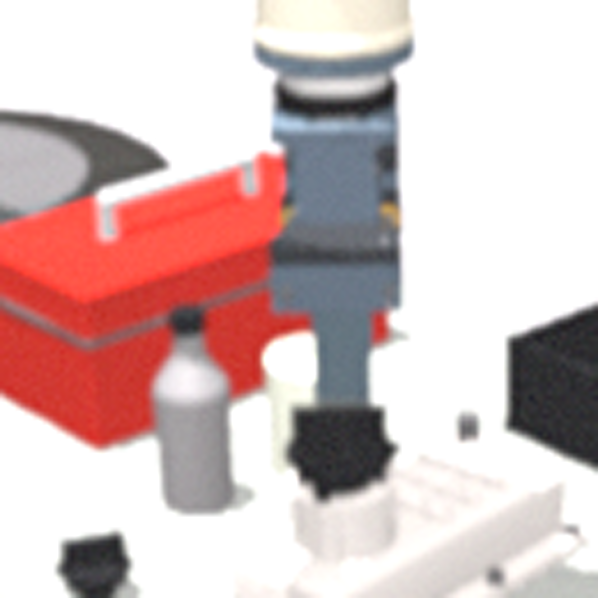

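View pics/m3t.png

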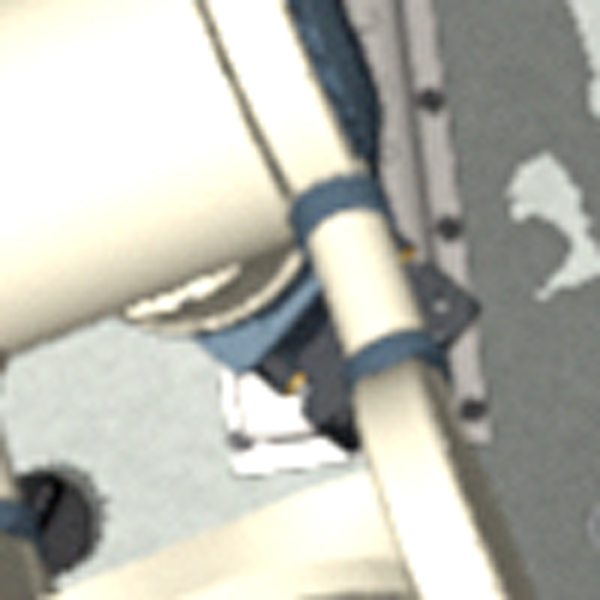

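```bash
python3 - <<'E'
from h import *
S=cv2.imread("pics/side0.png")[0:150,0:150].astype(float)
cv2.imwrite("pics/i0.png",cv2.resize(np.clip(S*2,0,255).astype(np.uint8),(600,600),interpolation=2))
R=Ro.from_euler('xyz',[-179.94,0,162.36],degrees=True).as_matrix();o=np.array([.1892,.5953,.1788])
print(4*proj("side",[o+R[:,1]*.045,o-R[:,1]*.045,o+R[:,1]*.045-R[:,2]*.079,o-R[:,1]*.045-R[:,2]*.079]))
E
```

```text
[[280.08910092 537.09973826]
 [296.0987856  583.55584768]
 [261.4340903  438.45326568]
 [276.52959694 480.69247881]]
```

```bash
sleep 3
```

```text
(no output)
```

View pics/i0.png

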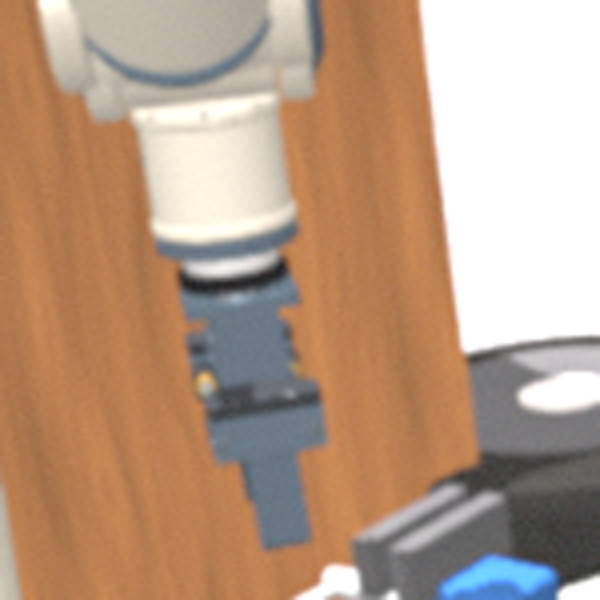

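```bash
python3 - <<'E'
from h import *
p=lambda x,y:[140+(x+.5)/6-.5,110+(y+.5)/6-.5]
E=onz("top",[p(350,450),p(480,310),p(425,262),p(260,372)],.225);print(E)
o=np.array([.53,.2602,.1419]);y=np.radians(47); j=np.array([np.cos(y),np.sin(y),0]);x=np.array([j[1],-j[0],0])
for e in E: print(((e-o)@j*1000).round(),((e-o)@x*1000).round())
s=bot.sense();print({k:v for k,v in s.items() if k in('joint_positions','tool_pos','orientation')})
q=lambda n,X:(proj(n,X))
print("tcp in m3t",(q("top",[o])-[140,110])*6,"in m3",(q("side",[o])-[160,60])*4.6)
E
```

```text
[[0.44980861 0.22868018 0.225     ]
 [0.50322878 0.176224   0.225     ]
 [0.52282468 0.19734878 0.225     ]
 [0.48154695 0.26330991 0.225     ]]
-78.0 -37.0
-80.0 38.0
-51.0 38.0
-31.0 -38.0
{'joint_positions': array([ 20.52962072,  27.5364837 ,  85.14564078,  -0.29126382,
        66.99819813, -27.18234697]), 'tool_pos': array([0.52971352, 0.26007078, 0.14152769]), 'orientation': array([179.8386287 ,   0.38497239, 137.8244921 ])}
tcp in m3t [[295.47836882 269.28050172]] in m3 [[347.04593914 422.03163148]]
```

The side image doesn't settle how the fingertips move as the jaws close. I'll narrow the gap while still above disc height and look again.

Emit:
jog_arm([
  [0,-0.5,0,0,0.7],
  [0,0,0,0,0.7],
  [0,0,0,0,0.7],
  [0,0,0,0,0.7],
  [0,0,0,0,0.7],
  [0,0,0,0,0.7],
])

```text
time: 3.35
tool_pos: [0.5258, 0.2557, 0.1417]
orientation: [179.8, 0.4, 137.8]
ft_force: [-0.4, -0.6, -0.4]
width: 0.0271
```

```bash
python3 - <<'E'
from h import *
S=bot.snapshot("side")[:,:,::-1]
s=bot.sense();print(s['tool_pos'],s['orientation'],s['width'],s['ft_force'],s['moment'])
delta([.526,.2575,.133],137)
cv2.imwrite("pics/m4.png",cv2.resize(np.clip(S[100:180,195:275]*2.5,0,255).astype(np.uint8),(600,600),interpolation=2))
E
```

```text
[0.52587944 0.25574656 0.14171774] [179.84085177   0.38464555 137.81683499] 0.027776160039643182 [-0.50393577 -0.467894   -0.52343667] [-0.0593335   0.01357692 -0.01873801]
tool cm [0.11 0.14 0.87] turn 0.8168349930545276
```

```bash
sleep 3
```

```text
(no output)
```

View pics/m4.png

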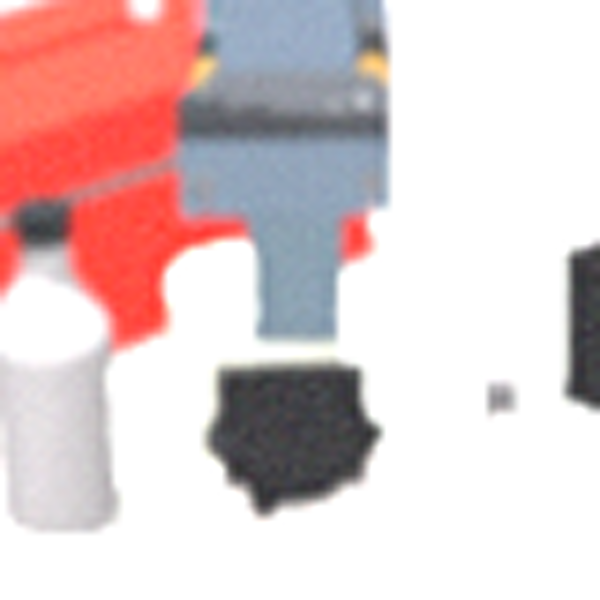

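```bash
python3 - <<'E'
from h import *
o=np.array([.5259,.2557,.1417]);y=np.radians(47); j=np.array([np.cos(y),np.sin(y),0])
for l in(0,-.014,-.027):
  for z in (0,.02,.03,.04): print(l,z,((proj("side",[o+j*l+[0,0,z]])-[195,100])*7.5).round())
E
```

```text
0 0 [[303. 396.]]
0 0.02 [[302. 348.]]
0 0.03 [[301. 325.]]
0 0.04 [[301. 301.]]
-0.014 0 [[302. 412.]]
-0.014 0.02 [[301. 365.]]
-0.014 0.03 [[300. 341.]]
-0.014 0.04 [[300. 317.]]
-0.027 0 [[301. 428.]]
-0.027 0.02 [[300. 380.]]
-0.027 0.03 [[299. 356.]]
-0.027 0.04 [[299. 331.]]
```

```bash
python3 - <<'E'
from h import *
def tri(a,b):
    o1,d1=ray("top",[a]);o2,d2=ray("side",[b]);d1=d1[0];d2=d2[0]
    A=np.c_[d1,-d2];t=np.linalg.lstsq(A,o2-o1,rcond=None)[0];p=o1+d1*t[0];q=o2+d2*t[1];return (p+q)/2,np.linalg.norm(p-q)
p=lambda x,y:[140+(x+.5)/6-.5,110+(y+.5)/6-.5]
r=lambda x,y:[160+(x+.5)/4.6-.5,60+(y+.5)/4.6-.5]
o=np.array([.53,.2602,.1419]);y=np.radians(47); j=np.array([np.cos(y),np.sin(y),0]);x=np.array([j[1],-j[0],0])
for yy in (235,248,262):
  for a,b in (((480,310),(400,yy)),((350,450),(272,yy+4))):
    X,e=tri(p(*a),r(*b));print(yy,X.round(4),e,'lat j',(X-o)@j,'x',(X-o)@x)
S=cv2.imread("pics/m3.png");cv2.imwrite("pics/z3.png",cv2.resize(S[200:330,250:430],None,fx=4,fy=4,interpolation=2))
E
```

```text
235 [0.4945 0.1697 0.3039] 0.002470272723016782 lat j -0.09035412781104231 x 0.03573365647975472
235 [0.4442 0.2196 0.3011] 0.0041667390984242055 lat j -0.08823401038418331 x -0.03504349362415448
248 [0.4953 0.1706 0.2957] 0.0026373686507290034 lat j -0.08924526913926689 x 0.03572553647329267
248 [0.4447 0.2207 0.2928] 0.0040761817350475835 lat j -0.08710245767693248 x -0.03545367945994219
262 [0.4961 0.1715 0.2868] 0.002819092214535161 lat j -0.08804203341425107 x 0.03571652527322377
262 [0.4452 0.2219 0.2838] 0.003979112564198423 lat j -0.0858745310035226 x -0.035899416265799365
```

```bash
sleep 3
```

```text
(no output)
```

View pics/z3.png

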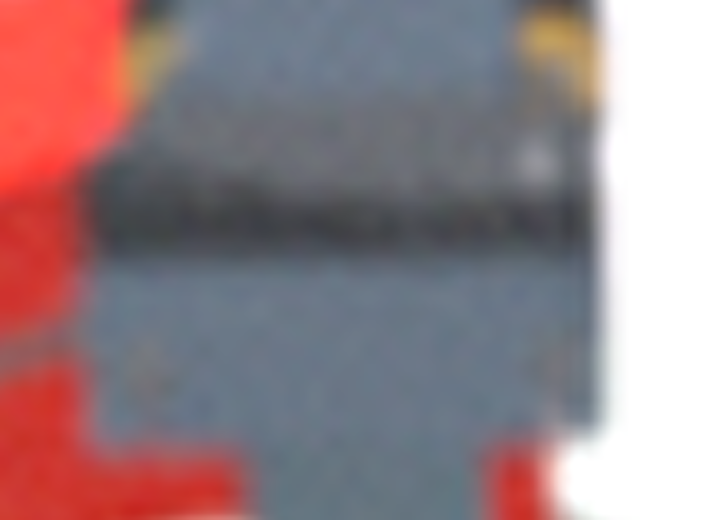

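Triangulating the body corners, top (480,310)/(350,450) against the side view, gives ±89 mm laterally, so x and y agree. But the gripper sits about 32 mm higher than its reported z: the tip is seen at z≈0.174, about 20 mm above the wing top. I'll go down in small steps, watching both force and picture.

Emit:
jog_arm([
  [0,0.1,1,0.8,0.68],
  [0,0,0.7,0,0.68],
  [0,0,0,0,0.68],
])

```text
time: 3.65
tool_pos: [0.527, 0.2567, 0.1232]
orientation: [179.8, 0.4, 136.9]
ft_force: [0.4, -0.7, -0.3]
width: 0.0293
```

```bash
cat > look.py <<'E'
import sys
from h import *
S=bot.snapshot("side")[:,:,::-1]
s=bot.sense();print(s['time'],s['tool_pos'],s['orientation'],s['width'],s['ft_force'],s['moment'])
delta([.526,.2575,.1],137)
cv2.imwrite(f"pics/{sys.argv[1]}.png",cv2.resize(np.clip(S[100:180,195:275]*3.,0,255).astype(np.uint8),(600,600),interpolation=2))
E
python3 look.py m5
```

```text
3.7 [0.52697791 0.25664498 0.12358661] [179.80167534   0.40053951 136.92808644] 0.02917147549515229 [0.00158786 0.61566914 0.40584136] [-0.03443731  0.04805271 -0.01855915]
tool cm [ 0.15 -0.01  2.36] turn -0.07191356175457031
```

```bash
sleep 3
```

```text
(no output)
```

View pics/m5.png

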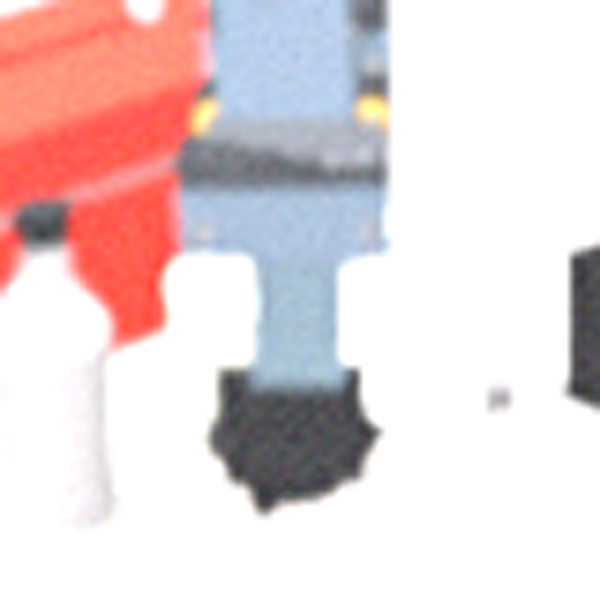

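Fingertip now at (297,388), in front of the wing top (y≈370), with no force. Going on down.

Emit:
jog_arm([
  [0,0,0.5,0,0.68],
  [0,0,0.5,0,0.68],
  [0.1,0,0.5,0,0.68],
  [0,0,0.3,0,0.68],
  [0,0,0,0,0.68],
])

```text
time: 4.12
tool_pos: [0.5262, 0.2573, 0.1032]
orientation: [179.8, 0.4, 136.9]
ft_force: [0.5, -0.8, -0.9]
width: 0.0289
```

```bash
python3 look.py m6
```

```text
4.1667 [0.52618441 0.25736433 0.10343823] [179.8345228    0.3825951  136.93816426] 0.029240007667662726 [ 0.39012533  0.22620384 -0.49563776] [-0.01029419  0.01188422 -0.02143767]
tool cm [ 0.03 -0.    0.34] turn -0.06183574065161679
```

```bash
sleep 3
```

```text
(no output)
```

View pics/m6.png

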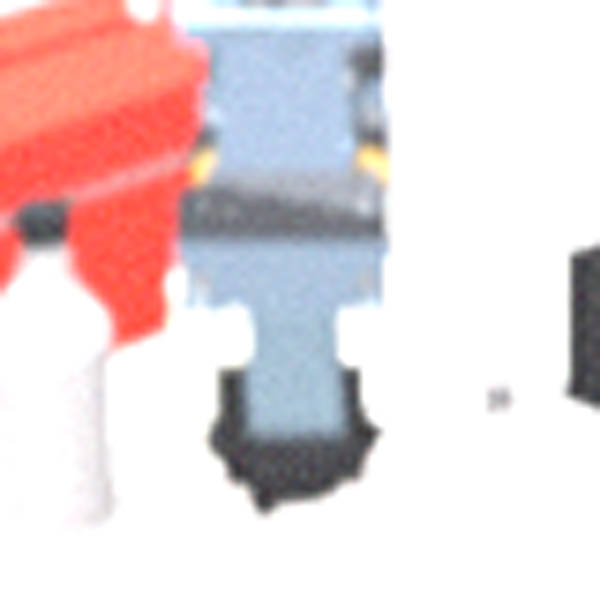

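Emit:
jog_arm([
  [0,0,0,0,0.78],
  [0,0,0,0,0.78],
  [0,0,0,0,0.78],
  [0,0,0,-3,0.78],
  [0,0,0,-3,0.78],
  [0,0,0,-4,0.78],
  [0,0,0,-4,0.78],
  [0,0,0,-4,0.78],
  [0,0,0,0,0.78],
])

```text
time: 4.92
tool_pos: [0.5273, 0.2578, 0.1052]
orientation: [179.8, 0.5, 155.7]
ft_force: [-0.3, -0.4, 0.2]
width: 0.0201
```

```bash
python3 look.py m7
```

```text
4.9667 [0.52738073 0.25780944 0.1052635 ] [179.83027622   0.54424562 155.48749003] 0.019970801051157172 [1.04863029 0.4086553  0.52963613] [ 0.0497062   0.02925056 -0.04483474]
tool cm [ 0.12 -0.09  0.52] turn 18.48749003448421
```

```bash
sleep 3
```

```text
(no output)
```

View pics/m7.png

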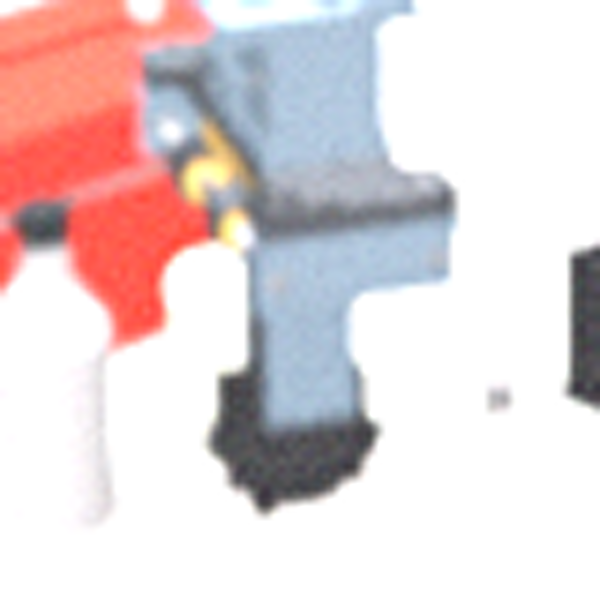

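Emit:
jog_arm([
  [0,0,0.15,-4,0.78],
  [0,0,0.1,-4,0.78],
  [0,0,0,-4,0.78],
  [0,0,0,-4,0.78],
  [0,0,0,-4,0.78],
  [0,0,0,-4,0.78],
  [0,0,0,0,0.78],
])

```text
time: 5.55
tool_pos: [0.5281, 0.2581, 0.1039]
orientation: [-180.0, 0.7, 179.4]
ft_force: [-0.9, 0.1, 0.4]
width: 0.0201
```

```bash
python3 look.py m8
```

```text
5.6 [0.52804426 0.25808815 0.10384067] [-179.98802074    0.67202176  179.11770222] 0.020048000612252228 [-0.81463331  0.04005684 -0.89004614] [ 0.05770157 -0.03915602 -0.03083406]
tool cm [ 0.21 -0.06  0.38] turn 42.11770221887173
```

```bash
sleep 3
```

```text
(no output)
```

View pics/m8.png

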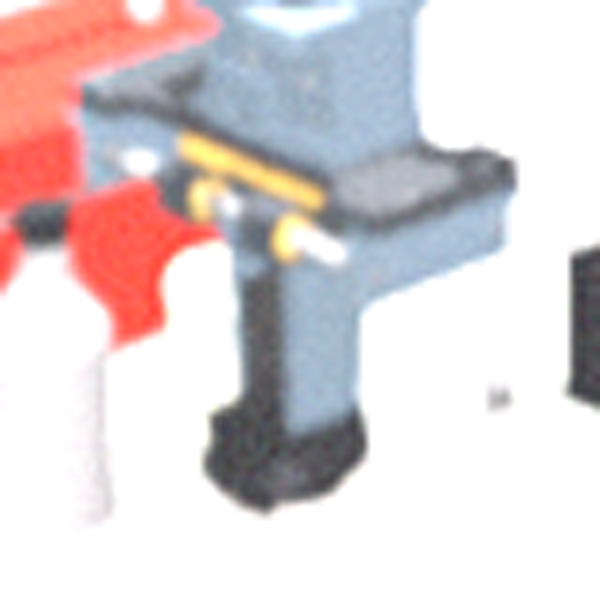

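Emit:
jog_arm([
  [0,0,0,-4,0.78],
  [0,0,0,-4,0.78],
  [0,0,0,-3,0.78],
  [0,0,0,0,0.75],
  [0,0,0,3,0.75],
  [0,0,0,0,0.75],
])

```text
time: 6.1
tool_pos: [0.5285, 0.2582, 0.1043]
orientation: [-179.9, 0.7, -174.1]
ft_force: [-0.2, 0.5, 0.2]
width: 0.0228
```

```bash
python3 look.py m9
```

```text
6.15 [0.52854304 0.25824059 0.10427558] [-179.92105671    0.73191886 -173.92872701] 0.022430167949463575 [ 0.35871762 -0.63490998  0.79416417] [ 0.10960748 -0.03288995  0.00609596]
tool cm [ 0.27 -0.05  0.42] turn 49.07127299335423
```

```bash
sleep 3
```

```text
(no output)
```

View pics/m9.png

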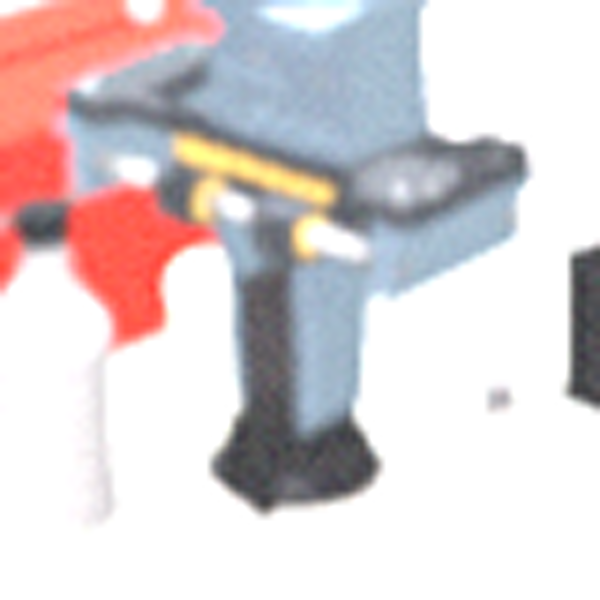

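The disc's widest row moved from y≈435 to y≈465, about 12.5 mm, so it looks dropped. I'll confirm by following down: the tips now need to pass where the disc used to be.

Emit:
jog_arm([
  [0,0,0.4,0,0.75],
  [0,0,0.4,0,0.75],
  [0,0,0.4,0,0.75],
  [0,0,0,0,0.75],
])

```text
time: 6.48
tool_pos: [0.5288, 0.2582, 0.0912]
orientation: [-179.9, 0.8, -174.1]
ft_force: [0.6, -0.2, -0.1]
width: 0.0232
```

```bash
python3 look.py m10
```

```text
6.5333 [0.52888887 0.25827644 0.09145704] [-179.92892645    0.76288625 -174.05413768] 0.022636309767317887 [ 0.67913434  0.17421151 -0.08692392] [ 0.02305049  0.03459595 -0.07820184]
tool cm [ 0.28 -0.05 -0.86] turn 48.94586231812224
```

```bash
sleep 3
```

```text
(no output)
```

View pics/m10.png

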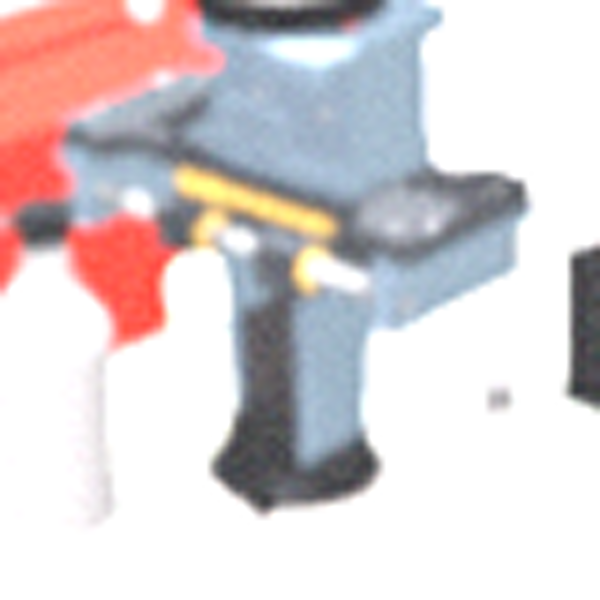

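Emit:
jog_arm([
  [0,0,0,0,0.79],
  [0,0,0,5,0.79],
  [0,0,0,5,0.79],
  [0,0,0,5,0.79],
  [0,0,0,5,0.79],
  [0,0,0,5,0.79],
  [0,0,0,5,0.79],
  [0,0,0,5,0.79],
  [0,0,0.1,5,0.79],
  [0,0,0.1,5,0.79],
  [0,0,0.1,5,0.79],
  [0,0,0,0,0.79],
])

```text
time: 7.53
tool_pos: [0.5293, 0.2588, 0.0892]
orientation: [179.4, 0.5, 133.5]
ft_force: [-0.9, -0.5, 0.0]
width: 0.0192
```

```bash
python3 look.py m11
```

```text
7.5833 [0.52931323 0.25878395 0.08929053] [179.38120137   0.52461596 133.83249269] 0.019369518940360778 [ 0.77984047 -0.12422746 -0.54647918] [-0.06139195 -0.01434006  0.05056435]
tool cm [ 0.13 -0.32 -1.08] turn -3.1675073050305684
```

```bash
sleep 3
```

```text
(no output)
```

View pics/m11.png

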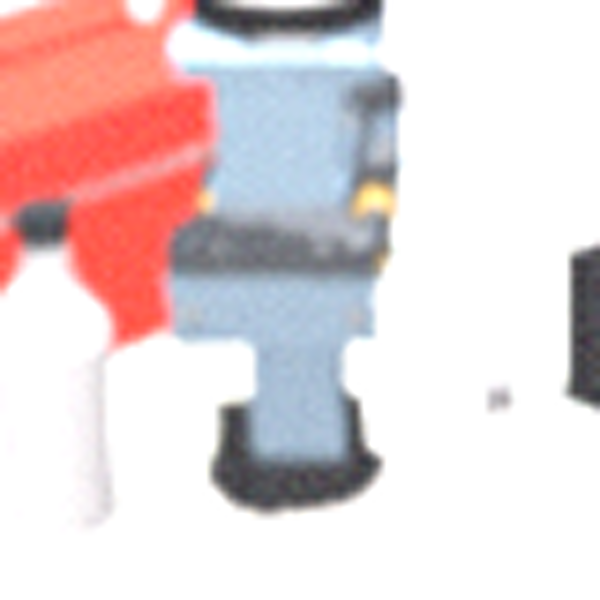

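Emit:
jog_arm([
  [0,-0.1,0,5,0.79],
  [0,-0.1,0,5,0.79],
  [0,0,0,5,0.79],
  [0,0,0,4,0.79],
  [0,0,0,4,0.79],
  [0,0,0,0,0.79],
])

```text
time: 8.08
tool_pos: [0.528, 0.2574, 0.0899]
orientation: [179.2, 0.3, 111.1]
ft_force: [-0.3, -0.1, 0.3]
width: 0.019
```

```bash
python3 look.py m12
```

```text
8.1333 [0.52801742 0.2573732  0.08983228] [179.1991715    0.25955511 111.33510694] 0.019332243278586958 [-0.10023718 -0.27020734 -0.17306188] [-0.06483848  0.01400114 -0.00769512]
tool cm [ 0.08 -0.17 -1.02] turn -25.664893056305004
```

```bash
sleep 3
```

```text
(no output)
```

View pics/m12.png

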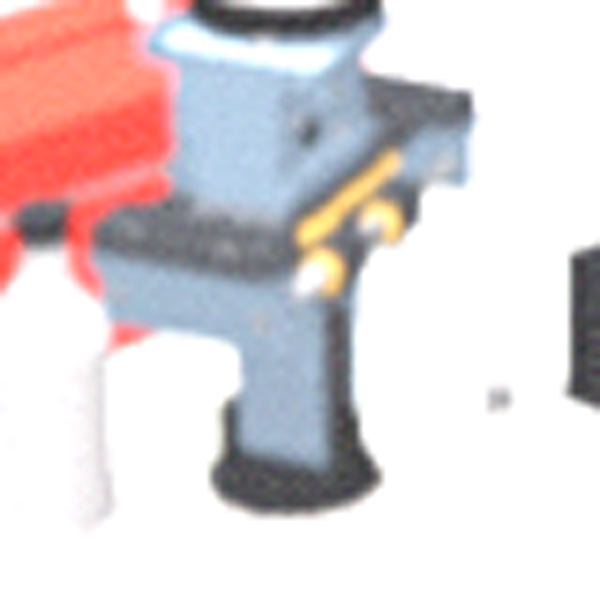

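Emit:
jog_arm([
  [0,-0.1,0.1,4,0.79],
  [0,0,0.1,4,0.79],
  [0,0,0.1,4,0.79],
  [0,0,0,0,0.79],
  [0,0,0,0,0.79],
])

```text
time: 8.55
tool_pos: [0.5277, 0.2571, 0.0874]
orientation: [179.1, 0.1, 100.3]
ft_force: [0.4, -0.2, -0.2]
width: 0.0197
```

```bash
python3 look.py m13
```

```text
8.6 [0.52762886 0.25715348 0.08743563] [1.79094088e+02 9.53332086e-02 1.00303923e+02] 0.019022274940300222 [ 0.14985136  0.13651956 -0.67913656] [-0.12981631  0.03813938 -0.0406502 ]
tool cm [ 0.06 -0.13 -1.26] turn -36.696076755217064
```

```bash
sleep 3
```

```text
(no output)
```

View pics/m13.png

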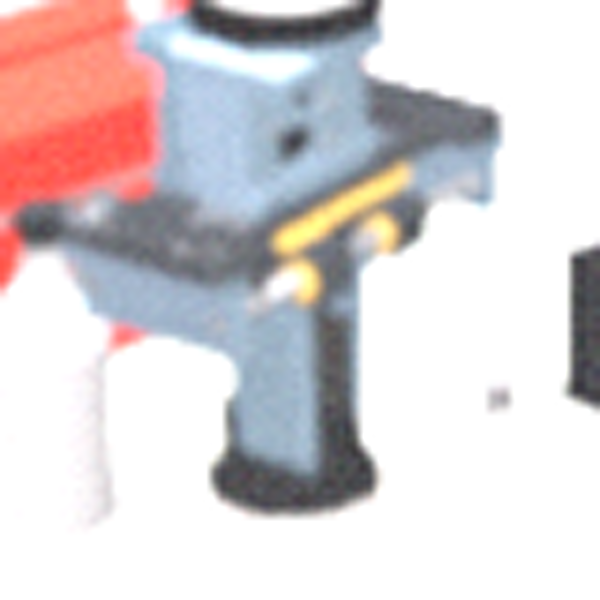

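Emit:
jog_arm([
  [0,-0.1,0,3,0.79],
  [0,0,0,2,0.79],
  [0,0,0,0,0.79],
])

```text
time: 8.85
tool_pos: [0.5267, 0.257, 0.0875]
orientation: [179.1, 0.0, 95.8]
ft_force: [0.6, 0.0, 1.0]
width: 0.0191
```

```bash
python3 look.py m14
```

```text
8.9 [0.52666752 0.25696911 0.08750321] [1.79086344e+02 2.74709744e-02 9.58950641e+01] 0.019446579022415842 [ 0.8497884   0.23869113 -0.57770028] [-0.05406998  0.05357609 -0.01991743]
tool cm [ 0.06 -0.04 -1.25] turn -41.10493587343828
```

Emit:
jog_arm([
  [0,0,0,2,0.81],
  [0,0,0,0,0.83],
  [0,0,0,0,0.9],
  [0,0,0,0,0.9],
  [0,0,0,0,0.9],
], grip_force=8)

```text
time: 9.32
tool_pos: [0.5265, 0.2569, 0.0875]
orientation: [179.1, 0.0, 94.7]
ft_force: [0.3, -0.7, 0.6]
width: 0.0186
```

```bash
python3 look.py m15
```

```text
9.3667 [0.52655216 0.25694717 0.08750122] [1.79099217e+02 2.07453366e-02 9.46798605e+01] 0.018847115244548185 [ 0.33876224 -0.0179262  -0.45564553] [-0.08305252  0.06193708  0.28788712]
tool cm [ 0.06 -0.03 -1.25] turn -42.32013945265314
```

```bash
sleep 3
```

```text
(no output)
```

View pics/m15.png

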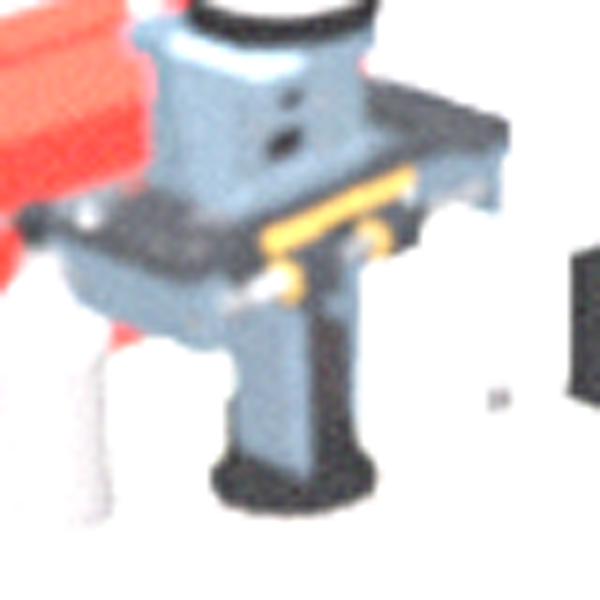

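Emit:
jog_arm([
  [0,0,0,2,0.9],
  [0,0,0,2,0.9],
  [0,0,0,0,0.9],
], grip_force=15)

```text
time: 9.62
tool_pos: [0.5265, 0.2569, 0.0875]
orientation: [179.1, -0.0, 90.7]
ft_force: [-0.9, 0.4, 0.7]
width: 0.0197
```

```bash
python3 look.py m16
```

```text
9.6667 [0.5264952  0.25692623 0.08754063] [ 1.79098572e+02 -2.23374977e-02  9.08590108e+01] 0.019524030398352127 [-0.33126398 -0.49776469 -0.10960905] [-0.06334891  0.13184378  0.80190042]
tool cm [ 0.06 -0.03 -1.25] turn -46.14098924067969
```

Wrist torque rose to 0.8 N·m and the skewed wing forced the jaws wider. The implied pointer is about −84°, so it's at the stop. Letting go and backing off.

Emit:
jog_arm([
  [0,0,0,-3,0.7],
  [0,0,0,-3,0.5],
  [0,0,0,0,0.5],
  [0,0,0,0,0.5],
  [0,0,-1,0,0.5],
  [0,0,-2,0,0.5],
  [0,0,-3,0,0.5],
  [0,0,-3,0,0.4],
  [0,0,-3,0,0.2],
  [0,4,0,0,0],
  [0,4,0,0,0],
  [0,4,0,0,0],
])

```text
time: 10.67
tool_pos: [0.6399, 0.2714, 0.223]
orientation: [179.1, 0.0, 96.9]
ft_force: [1.1, -0.0, 0.3]
width: 0.0759
```

```bash
python3 - <<'E'
from h import *
s=bot.sense();print(s['time'],s['tool_pos'],s['orientation'],s['width'],s['joint_positions'])
delta([.3,.55,.2])
E
```

```text
10.6667 [0.63987119 0.27135558 0.22301032] [1.79125487e+02 2.21727331e-02 9.69495085e+01] 0.07590482180151732 [18.16881937 31.86681444 63.48226749 -0.19301977 83.7974625  11.23856699]
tool cm [ 31.77 -30.4    1.83] turn None
```

Emit:
jog_arm([
  [0,0,-3,0,0],
  [0,0,-3,0,0],
  [2.8,-2.7,0,0,0],
  [2.8,-2.7,0,0,0],
  [2.8,-2.7,0,0,0],
  [2.8,-2.7,0,0,0],
  [2.8,-2.7,0,0,0],
  [2.8,-2.7,0,0,0],
  [2.8,-2.7,0,0,0],
  [2.8,-2.7,0,0,0],
  [2.8,-2.7,0,0,0],
  [2.8,-2.7,0,0,0],
])

```text
time: 11.67
tool_pos: [0.3408, 0.5236, 0.2869]
orientation: [178.8, -0.1, 95.3]
ft_force: [1.0, 0.6, 0.7]
width: 0.0912
```

```bash
python3 - <<'E'
from h import *
T=bot.snapshot("top")[:,:,::-1];S=bot.snapshot("side")[:,:,::-1]
s=bot.sense();print(s['time'],s['tool_pos'])
cv2.imwrite("pics/e_t.png",np.hstack([cv2.resize(np.clip(T[128:188,162:222]*3.,0,255).astype(np.uint8),(400,400),interpolation=2),cv2.resize(np.clip(S[130:190,205:265]*2.,0,255).astype(np.uint8),(400,400),interpolation=2)]))
E
```

```text
11.7667 [0.33795874 0.52583187 0.28683341]
```

```bash
sleep 3
```

```text
(no output)
```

View pics/e_t.png

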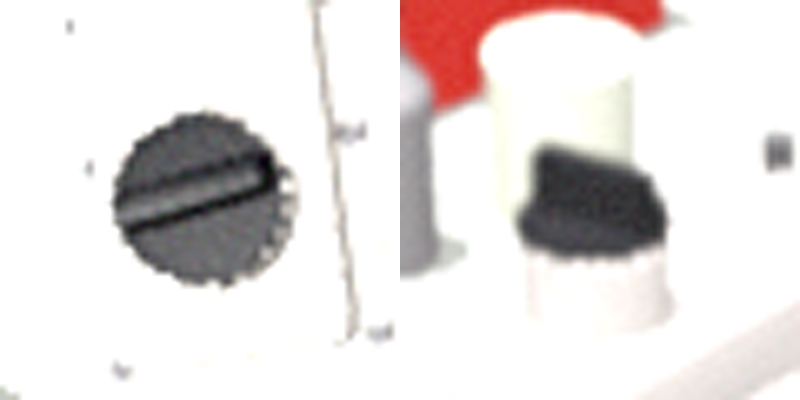

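```bash
python3 - <<'E'
from h import *
c=np.array([.527,.2575,0]);u=.03*np.array([np.cos(np.radians(-74)),np.sin(np.radians(-74)),0])
for h in (.021,.025): 
  print(h,((proj("side",[c+u+[0,0,.105+h+.014],c-u+[0,0,.105+h+.014],c+[0,0,.105+h-.017]])-[205,130])*6.667+[400,0]).round(),((proj("top",[c+u+[0,0,.105+h+.014],c-u+[0,0,.105+h+.014]])-[162,128])*6.667).round())
S=bot.snapshot("side")[:,:,::-1]
f=lambda a:cv2.resize(np.clip(a*1.6,0,255).astype(np.uint8),(390,390),interpolation=2)
cv2.imwrite("pics/cmp.png",np.hstack([f(S[135:190,208:263]),f(S[170:225,280:335])]))
E
```

```text
0.021 [[661. 169.]
 [544. 138.]
 [604. 217.]] [[265. 163.]
 [114. 211.]]
0.025 [[661. 161.]
 [544. 129.]
 [603. 209.]] [[264. 162.]
 [113. 210.]]
```

```bash
sleep 3
```

```text
(no output)
```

View pics/cmp.png

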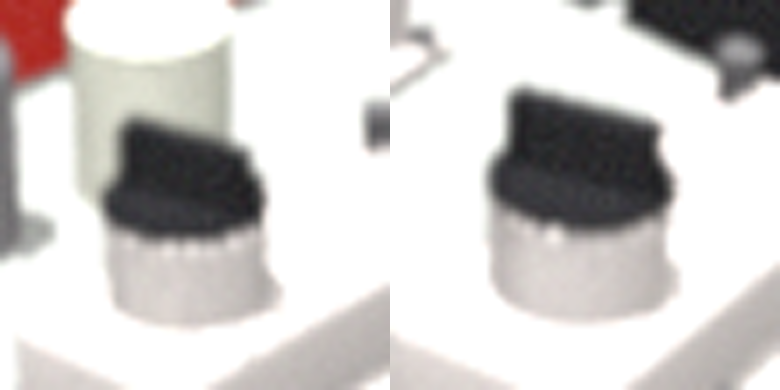

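The cap sits like the neighbouring home cap: flat on the neck, with the wing's near top corner at (540,148) against a predicted y of 138 (home) or 129 (only dropped). In the top view the pointer lies along (125,215)→(270,168), about −79°. The robot is clear.

```bash
python3 -c "
from workcell import bot
print(bot.sign_off())"
```

```text
the job is handed in; nothing more can be done
None
```

I turned the loose cap on the left cover backward with the fingers loosely astride its wing until it dropped into the thread. I then turned it forward to its stop, let go, moved the arm clear and handed the job in at about 12 s.

**Drop:** the side view showed the cap sink about 13 mm. The fingertips then passed the disc's old height with no contact force.

**Home:** the wrist torque rose to 0.8 N·m against the stop. The final pictures show the cap flat on the neck, like the neighbouring closed cap. The top view puts the pointer at about −79°, while the jaw width at the stop suggested −82 to −84°; both are past the full-depth angle of −60°.

**Disagreement:** the cameras showed the fingertips about 32 mm higher than the reported tool height. I took heights from the pictures and the force readings instead and did not find the cause.

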